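# Seat the keyed sample carrier in the microscope stage

## Task

Lift the sample carrier (the round plate with the upright finger bar) out of its cup in the rack and fit it in the microscope stage: put its shaft in the bore, then turn it under light pressure until its two keys drop into the slot and its plate sits flush on the spindle, and let go. Be gentle: never push the carrier against the stage with more than 25 N, and leave the dust cap, tweezers, sample box and jar where they are.

Things in the scene. Friction and masses are not known exactly. Their poses are not given: they have to be found in the camera images.
- carrier: Sample carrier, loose, about 0.18 kg, in either rack cup, its x within 75 degrees of the table's x. Round aluminium plate 60 mm across, 8 mm thick; on it an upright black finger bar 36 mm long (along carrier x), 14 mm thick (y), from 8 to 48 mm above the plate's underside, and a flat sample (3 mm high) on each side of the bar. Origin: centre of the plate's underside; z up.
- carrier_grip (a point): Point on the carrier's axis at the height to grip the finger bar, 34 mm above the plate's underside; axes as the carrier's.
- carrier_tip (a point): Tip of the round steel shaft under the plate: 16 mm across, 24 mm long, its lowest 6 mm tapering to 9 mm across. Right under the plate two keys stick out of it along +x and -x of the carrier, in line with the finger bar: 36 mm tip to tip, 6 mm wide, 8 mm high (16 mm above the tip). A half turn makes no difference.
- stage: Microscope stage unit, fixed: dark square base 160 mm wide, top at 40 mm, and on it a round collar with the steel spindle, 54 mm across. The spindle has a round bore 19 mm across, crossed by one straight slot 9 mm wide, 40 mm long. The slot's direction is not measured: within 0.62 rad either way of the stage's x axis, to be seen from above or felt. Origin: centre of the underside; z up.
- stage_mouth (a point): Centre of the bore's mouth, level with the spindle's face when not pressed, 75 mm above the stage's underside; a seated carrier's plate underside is here. With the keys riding on the face the carrier is 8 mm higher. A key enters within about 4 degrees of the slot; the spindle then springs up round the keys and the push falls away. A brake (1.5 N m) keeps the spindle from turning.
- stage_collar (a point): Centre of the top of the aluminium collar round the spindle, 74 mm across, 67 mm above the table. The spindle is sprung in it: it begins to sink at about 6 N of push, then yields 1 mm per N, and meets a hard stop after 6 mm (about 12 N).
- rack: Fixed parking rack: grey base 90 x 220 mm, 10 mm thick, with two open cups on it, 110 mm apart along the rack's y; cup 55 mm outside, 43 mm inside, rims 45 mm above the table. The carrier hangs by its plate in one, the dust cap in the other. Origin: centre of the underside.
- cap: Black dust cap, loose, in the other cup: round plate 60 mm across, a round knob 18 mm across rising to 30 mm above the plate's underside, a plain round plug below. Leave it. Origin: centre of the plate's underside.
- tweezers: Steel tweezers, loose, flat on the table, 110 mm long. Leave them.
- sample_box: Flat sample box with clear lid, 80 x 110 x 32 mm, loose. Leave it.
- jar: Small amber jar with a white lid, 44 mm across, 60 mm high, loose. Leave it.
Not all that is in view belongs to the job. Of the things shaped like the rack, the grey one is meant.

How it is judged (in metres and radians):
On the way:
1. the carrier is lifted clear out of the rack (its shaft above the cup's rim) (z of carrier in the frame of rack above 0.075 m and contact force between carrier and rack below 0.1 N), for 0.1 s.
At the end, for the whole second after the job is handed in: The carrier stands upright (within 0.06 rad) in the stage bore, its axis within 4 mm of the bore's and its plate's underside within 2.5 mm above (3 mm below) the mouth plane, keys down in the slot, at rest and released (z of carrier in the frame of stage_mouth between -0.003 and 0.0025 m and horizontal distance between carrier and stage_mouth below 0.004 m and angle between carrier's own z axis and vertical below 0.06 rad and linear speed of carrier below 0.01 m/s and angular speed of carrier below 0.1 rad/s); the robot touches nothing.
It fails at once if the carrier is pushed against the stage with more than 25 N (contact force between carrier and stage above 25 N).
It fails at once if the cap is displaced by more than 20 mm (distance of cap from where it was at the start of the episode above 0.02 m).
It fails at once if the tweezers is displaced by more than 20 mm (distance of tweezers from where it was at the start of the episode above 0.02 m).
It fails at once if the sample box is displaced by more than 20 mm (distance of sample_box from where it was at the start of the episode above 0.02 m).
It fails at once if the jar is displaced by more than 20 mm (distance of jar from where it was at the start of the episode above 0.02 m).
It also fails if it takes over 59 s, if anything falls off the work surface, if the arm or the gripper's body presses on something with over 40 N, if the wrist force passes 120 N, or if a joint passes its speed limit or range.

## Robot

A 6-joint arm with a two-finger parallel gripper is mounted at the origin on the work surface. World frame = base frame: x ahead of the robot, y to its left, z up, the work surface at z = 0. Lengths are in m, angles in degrees, forces in N, time in s.
With the tool pointing down it reaches from about 0.325 to 1 m from the base axis. Payload 5.1 kg.
Tool frame: the origin (TCP) lies midway between the tips of the shut fingers; the grasp point (between the pads) lies 19 mm behind it; x points along the fingers, y is the direction in which the jaws open and shut, and the axes are right-handed (so a half turn about x gives the same grasp; the last joint's range is limited). The gripper opens to 85 mm and grips with 20 to 120 N. Pads are 22 mm wide; open, the fingers measure 114 mm over their backs; the gripper's body (76 mm by 85 mm) begins 54 mm behind the grasp point. The pads swing forward as they close: fully open they stand 13 mm farther back than shut.
Start: joints at [63.048, 7.093, 94.555, -0, 78.352, -4.733], TCP at [0.246, 0.602, 0.194] pointing down, gripper open.
Joint ranges: [-149.61, 149.61], [-58.7, 133.49], [1.44, 155.28], [-77.14, 257.14], [18.33, 153.61], [-166.67, 166.67]. Speed limits (degrees/s): [147.25, 147.25, 180, 180, 180, 180].

## Interface

Orientations are given as a 3x3 rotation matrix whose columns are the frame's x, y, z axes.
In Python, from station import r gives the robot as it stands. Calls block until the motion is done:
- r.reach(position, orientation): joint-space move of the TCP to a pose.
- r.move_straight(position, feed=0.15, frame=None, until_force=None): straight line of the TCP; frame=None keeps the orientation; feed is the mean speed in m/s. With until_force (N) it stops when the force on the tool has changed by that much, and returns True; else False.
- r.movej(angles): joint-space move.
- r.release() and r.clamp(grip_force=None): open the fingers fully, or close them until they stop; grip_force is the grip in N (None keeps the last).
- r.hold(seconds).
- r.ik(position, orientation): joint angles nearest the present ones, or None.
- r.get_image(name): name is "side" or "top" or "wrist"; returns (picture, depth): 480x640x3 uint8, red, green, blue; 480x640 float32, m along the optical axis (not along the pixel's ray), 0 where there is no reading.
- r.camera_model(name): a dict with "K" (3x3 intrinsics, pixels), "rvec" (rotation vector, rad) and "tvec" (3), from world to camera coordinates, as OpenCV has them; the wrist camera has in their place "hand_eye" (4x4, takes a point from camera to tool coordinates, whose origin is the TCP and whose axes are the tool frame's). Camera axes: x right, y down, z forward; pixel columns grow to the right and rows downward; lengths in m; the calibration is good to about 2 mm. A picture is of the moment at which its call begins: read the wrist's pose just before it. camera_model takes no time and is no camera call.
A pose or a line that the arm cannot do raises r.MotionError and nothing moves.
- r.finish_job(): hands the job in, once; it reports no verdict.
Trained networks look in the newest picture that a camera, given by its name, has taken for a name from the list of things; names that differ only in an ending like _2 or _b are one class to them, and where a whole thing is asked for, a point or a joint stands for the part that bears it (a point fixed in the world has none). Each returns a list of dicts, best first, with "conf" (0 to 1); they miss things now and then, are a little off and sometimes report something else, mostly with a low value. They report only what shows in the picture. A call takes as long as a camera call. They do not tell look-alikes from the thing itself.
- r.masks_of(label, camera): "region" (480x640 bool, what is visible of it) and "bbox" ([left, top, width, height] in pixels, round what is visible of it).
Readings, each from a call of its own:
- r.current_time(): time.
- r.current_q(): joint angles.
- r.current_qd(): joint speeds.
- r.current_joint_efforts(): joint torques, N m.
- r.current_tcp_pos(): TCP position.
- r.current_eef_rot(): TCP orientation.
- r.current_contact_force(): force on the tool from outside, world axes, zero at the start.
- r.current_ft_torque(): the same for the moment, N m.
- r.current_width(): finger opening in m.
Only numpy, scipy, OpenCV 4.12 (cv2) and the standard library are available. Lean on these libraries where they do the work, as an engineer would, in place of code of your own. Each camera call takes 0.05 s, during which the arm holds its last target.

## Working session

There is one attempt and no reset: what is moved stays moved. The work goes in short steps, each a Python script; the robot and the scene stay as the last script left them, time stands still between calls to the robot, and variables do not carry over. Pictures are saved under pics/ and viewed, and the job is handed in when it is done.

```bash
ls; mkdir -p pics; cat > h.py <<'E'
import numpy as np, cv2
from station import r
def save(n,img): cv2.imwrite('pics/'+n, cv2.cvtColor(img,cv2.COLOR_RGB2BGR))
def pts(depth,cam,T=None):
    m=r.camera_model(cam);K=np.array(m['K']);v,u=np.mgrid[:480,:640]
    P=np.stack([(u-K[0,2])/K[0,0]*depth,(v-K[1,2])/K[1,1]*depth,depth],-1)
    if cam!='wrist':
        R=cv2.Rodrigues(np.array(m['rvec'],float))[0];t=np.array(m['tvec']).ravel()
        W=(P-t)@R
    else:
        H=np.array(m['hand_eye']);W=(P@H[:3,:3].T+H[:3,3])@T[0].T+T[1]
    W[depth<=0]=np.nan
    return W
E
python3 - <<'E'
from h import *
for c in ['top','side','wrist']:
    T=(np.array(r.current_eef_rot()),np.array(r.current_tcp_pos()))
    im,d=r.get_image(c); save(c+'0.png',im); np.save(c+'0.npy',d)
    if c=='wrist': np.savez('wT0.npz',R=T[0],p=T[1])
    W=pts(d,c,T)
    for n in ['carrier','stage','rack','cap','tweezers','sample_box','jar']:
        for o in r.masks_of(n,c)[:3]:
            q=W[o['region']]; q=q[~np.isnan(q[:,0])]
            print(c,n,round(o['conf'],2),o['bbox'],np.round(np.median(q,0),3) if len(q) else None, np.round(q.max(0),3) if len(q) else None)
print(T, r.current_time(), r.current_contact_force())
E
```

```text
pics
top carrier 0.61 [332.9, 234.0, 31.0, 31.2] [0.546 0.139 0.054] [0.576 0.166 0.097]
top stage 0.73 [420.9, 201.5, 101.2, 90.9] [ 0.551 -0.1    0.041] [ 0.652 -0.013  0.079]
top rack 0.94 [60.1, 219.8, 155.0, 110.2] [0.496 0.574 0.015] [0.612 0.727 0.065]
top rack 0.75 [264.8, 226.1, 110.3, 60.9] [0.535 0.192 0.01 ] [0.601 0.307 0.055]
top rack 0.64 [417.4, 197.5, 101.4, 99.2] [ 0.553 -0.1    0.041] [ 0.658 -0.013  0.079]
top cap 0.73 [279.2, 246.2, 28.3, 29.9] [0.528 0.246 0.053] [0.558 0.275 0.081]
top cap 0.27 [334.1, 236.3, 26.5, 27.9] [0.548 0.139 0.054] [0.58  0.164 0.097]
top tweezers 0.61 [415.2, 160.5, 42.1, 24.7] [ 0.714 -0.056  0.011] [ 0.738 -0.006  0.016]
top tweezers 0.16 [421.6, 199.9, 96.9, 95.3] [ 0.551 -0.101  0.041] [ 0.652 -0.013  0.079]
top sample_box 0.76 [306.0, 140.5, 59.2, 44.1] [0.727 0.162 0.032] [0.775 0.218 0.037]
top jar 0.65 [401.5, 313.2, 26.7, 26.7] [0.395 0.006 0.06 ] [0.415 0.023 0.065]
side carrier 0.64 [321.6, 256.1, 32.7, 28.8] [0.54  0.131 0.054] [0.602 0.166 0.095]
side stage 0.75 [367.3, 313.5, 130.2, 106.8] [ 0.526 -0.134  0.038] [ 0.675 
[... 257 characters left out ...]
77]
side tweezers 0.86 [432.2, 296.6, 62.4, 19.7] [ 0.71  -0.051  0.005] [0.747 0.011 0.011]
side sample_box 0.76 [365.0, 222.7, 62.6, 47.9] [0.717 0.149 0.029] [0.804 0.255 0.035]
side jar 0.59 [300.9, 340.8, 24.0, 39.6] [ 0.384 -0.009  0.04 ] [0.445 0.07  0.062]
side jar 0.56 [364.9, 223.2, 62.7, 48.0] [0.716 0.149 0.029] [0.804 0.257 0.035]
wrist rack 0.91 [272.6, 286.2, 242.6, 174.5] [0.472 0.594 0.013] [0.565 0.731 0.306]
(array([[ 2.86103643e-05,  3.78131950e-01,  9.25751709e-01],
       [ 6.41078546e-05,  9.25751707e-01, -3.78131951e-01],
       [-9.99999998e-01,  7.01664488e-05,  2.24486549e-06]]), array([0.24581378, 0.60173684, 0.19376232])) 1.2 [-0.68170536  0.33568842  0.21856078]
```

View pics/top0.png

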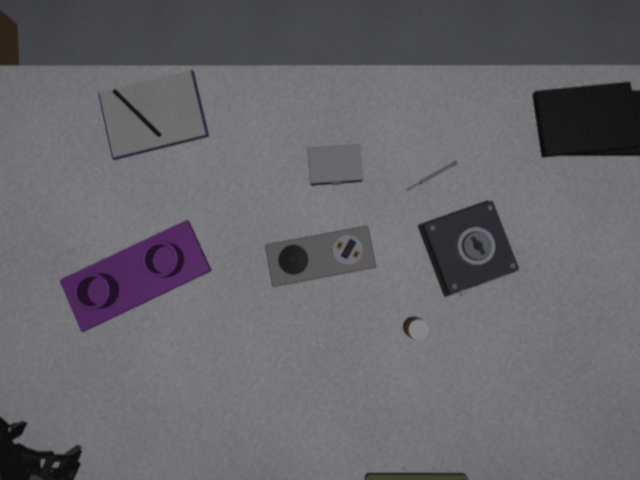

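View pics/wrist0.png

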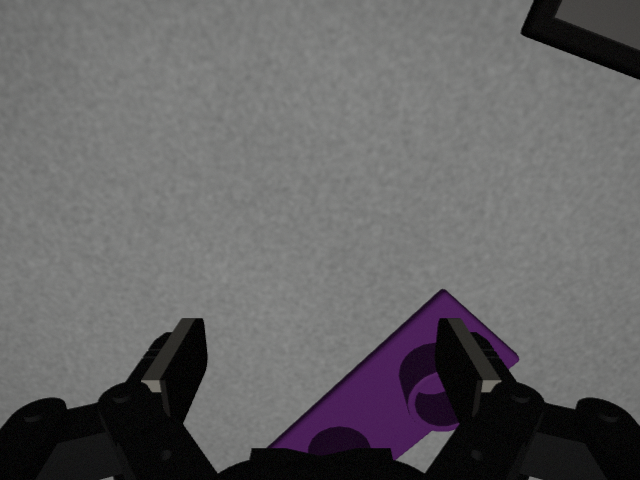

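Top view: grey rack at (320,256) with the carrier at (348,249) and the cap at (293,260). The stage is at (477,246), with its slot visible. The purple rack at (135,275) is a decoy. Next come wrist close-ups of the stage and carrier.

```bash
python3 - <<'E'
from h import *
im=cv2.imread('pics/top0.png')
a=cv2.resize(im[225:275,320:375],None,fx=7,fy=7,interpolation=cv2.INTER_CUBIC);b=cv2.resize(im[220:270,450:505],None,fx=7,fy=7,interpolation=cv2.INTER_CUBIC)
cv2.imwrite('pics/z0.png',np.hstack([a,b]))
m=r.camera_model('wrist');print(m)
H=np.array(m['hand_eye'])
def view(name,target,zc,psi):
    # tool down, y axis of tool at angle psi
    y=np.array([np.cos(psi),np.sin(psi),0]);x=np.array([0,0,-1.]);R=np.stack([x,y,np.cross(x,y)],1)
    # choose TCP so that optical axis hits target, with TCP z=zc
    o=R@H[:3,3];f=R@H[:3,2]
    cz=zc+o[2];s=(target[2]-cz)/f[2]
    p=np.array([target[0]-o[0]-s*f[0],target[1]-o[1]-s*f[1],zc])
    return p,R
for nm,t in [('stage',[.551,-.10,.075]),('car',[.546,.137,.07])]:
    best=None
    for psi in np.radians(np.arange(0,360,30)):
        p,R=view(nm,t,.30,psi); q=r.ik(p,R)
        print(nm,np.degrees(psi).round(),p.round(3),None if q is None else np.round(q))
E
```

```text
{'K': array([[402.23999746,   0.        , 320.70817894],
       [  0.        , 402.23999746, 239.5772397 ],
       [  0.        ,   0.        ,   1.        ]]), 'hand_eye': array([[-1.44744355e-03, -3.19899637e-01,  9.47450330e-01,
        -1.79997820e-01],
       [ 9.99998948e-01, -5.52691409e-04,  1.34111120e-03,
         9.54440829e-04],
       [ 9.46266724e-05,  9.47451274e-01,  3.19900100e-01,
        -8.27645594e-02],
       [ 0.00000000e+00,  0.00000000e+00,  0.00000000e+00,
         1.00000000e+00]])}
stage 0.0 [ 0.549 -0.046  0.3  ] [-10.  -8.  99.  -0.  89. -10.]
stage 30.0 [ 0.523 -0.054  0.3  ] [-12. -11. 102.  -0.  89. -42.]
stage 60.0 [ 0.503 -0.074  0.3  ] [-14. -14. 104.  -0.  89. -74.]
stage 90.0 [ 0.497 -0.102  0.3  ] [ -18.  -14.  104.   -0.   89. -108.]
stage 120.0 [ 0.505 -0.128  0.3  ] [ -20.  -12.  103.   -0.   89. -140.]
stage 150.0 [ 0.525 -0.148  0.3  ] None
stage 180.0 [ 0.553 -0.154  0.3  ] [-21.  -5.  97.  -0.  88. 159.]
stage 210.0 [ 0.579 -0.146  0.3  ] [-19.  -2.  94.  -0.  88. 131.]
stage 240.0 [ 0.599 -0.126  0.3  ] [-17.  -0.  92.  -0.  88. 103.]
st
[... 198 characters left out ...]

car 0.0 [0.544 0.193 0.3  ] [14. -5. 96. -0. 88. 14.]
car 30.0 [0.517 0.184 0.3  ] [ 14.  -8. 100.  -0.  89. -16.]
car 60.0 [0.497 0.164 0.3  ] [ 12. -12. 103.  -0.  89. -48.]
car 90.0 [0.49  0.135 0.3  ] [  9. -14. 104.  -0.  89. -81.]
car 120.0 [0.499 0.108 0.3  ] [   6.  -13.  104.   -0.   89. -114.]
car 150.0 [0.519 0.088 0.3  ] [   4.  -11.  102.   -0.   89. -146.]
car 180.0 [0.548 0.081 0.3  ] None
car 210.0 [0.575 0.09  0.3  ] [  4.  -4.  96.   0.  88. 154.]
car 240.0 [0.595 0.11  0.3  ] [  5.  -1.  93.   0.  88. 125.]
car 270.0 [0.602 0.139 0.3  ] [ 8.  0. 91. -0. 88. 98.]
car 300.0 [0.593 0.166 0.3  ] [11.  0. 92. -0. 88. 71.]
car 330.0 [0.573 0.186 0.3  ] [13. -1. 93. -0. 88. 43.]
```

View pics/z0.png

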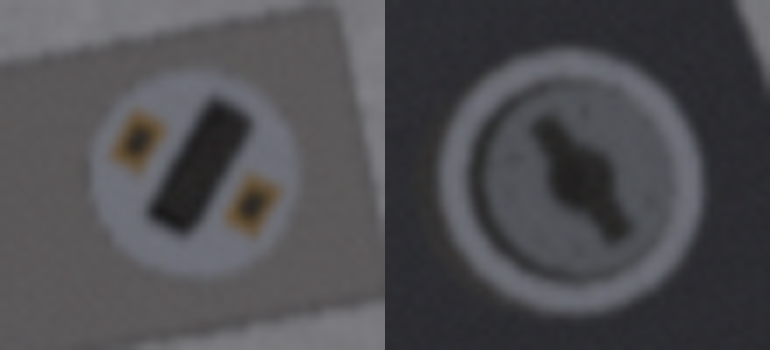

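The bar lies at about −29° and the slot at about +37°. I'll grip with the jaws at about 241°, which leaves 307° for the slot with joint room on both sides. Wrist views at those yaws first.

```bash
cat >> h.py <<'E'
def ori(psi):
    y=np.array([np.cos(psi),np.sin(psi),0]);x=np.array([0,0,-1.]);return np.stack([x,y,np.cross(x,y)],1)
def look(target,zc,psi):
    H=np.array(r.camera_model('wrist')['hand_eye']);R=ori(psi)
    o=R@H[:3,3];f=R@H[:3,2];s=(target[2]-zc-o[2])/f[2]
    return np.array([target[0]-o[0]-s*f[0],target[1]-o[1]-s*f[1],zc]),R
def shot(n):
    T=(np.array(r.current_eef_rot()),np.array(r.current_tcp_pos()))
    im,d=r.get_image('wrist');save(n+'.png',im);np.savez(n+'.npz',d=d,R=T[0],p=T[1]);return im,d,pts(d,'wrist',T)
E
python3 - <<'E'
from h import *
p,R=look([.551,-.10,.075],.26,np.radians(307)); r.reach(p,R); r.hold(.2)
im,d,W=shot('wst')
p,R=look([.546,.137,.07],.26,np.radians(241)); r.reach(p,R); r.hold(.2)
im,d,W=shot('wcar'); print(r.current_time(),r.current_q())
E
cp wst.png wcar.png pics/ 2>/dev/null; ls pics
```

```text
5.7 [ 6.01827299e+00 -1.91781663e+00  9.75384860e+01 -3.21226591e-03
  8.43802759e+01  1.25050032e+02]
side0.png
top0.png
wcar.png
wrist0.png
wst.png
z0.png
```

View pics/wst.png

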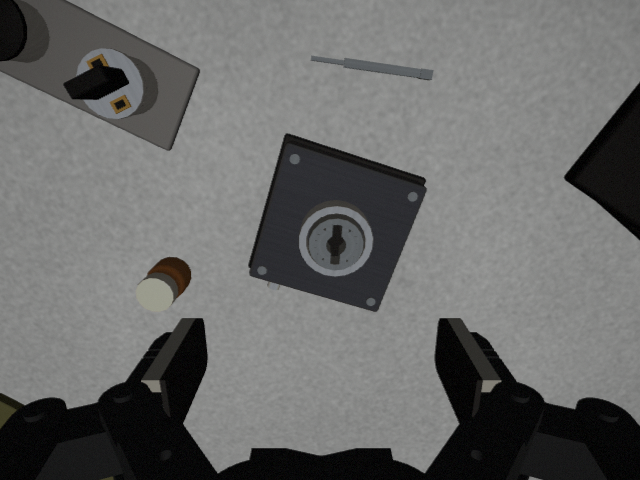

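View pics/wcar.png

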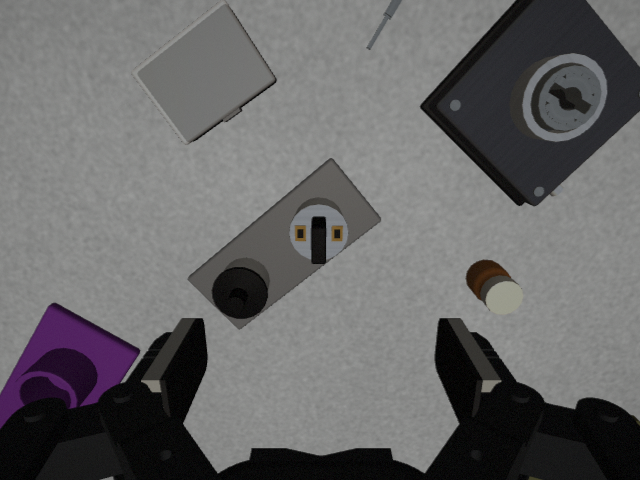

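The stage's bore is centred at (336,243) with the slot near image-vertical. The carrier plate is at (319,233), also with the bar near image-vertical. Both yaw estimates hold up. Next I'll measure them by depth.

```bash
cat > m.py <<'E'
from h import *
def circ(P):
    A=np.c_[P[:,:2],np.ones(len(P))];s=np.linalg.lstsq(A,(P[:,:2]**2).sum(1),rcond=None)[0]
    c=s[:2]/2;return c,np.sqrt(s[2]+c@c)
def plane_px(uv,z,cam,R=None,p=None):
    m=r.camera_model(cam);K=np.array(m['K']);uv=np.atleast_2d(uv)
    d=np.c_[(uv-K[[0,1],[2,2]])/K[0,0],np.ones(len(uv))]
    if cam=='wrist':
        H=np.array(m['hand_eye']);Rw=R@H[:3,:3];o=R@H[:3,3]+p
    else:
        Rc=cv2.Rodrigues(np.array(m['rvec'],float))[0];Rw=Rc.T;o=-Rc.T@np.array(m['tvec']).ravel()
    D=d@Rw.T;return o+D*((z-o[2])/D[:,2])[:,None]
def outer(P,c0=None):
    # max extents by direction -> circle by minEnclosing on hull
    c,rr=cv2.minEnclosingCircle(P[:,:2].astype(np.float32));return np.array(c),rr
E
python3 - <<'E'
from m import *
data={}
for cam,f in [('wrist','wcar'),('wrist','wst'),('top',None)]:
    if f: z=np.load(f+'.npz');W=pts(z['d'],'wrist',(z['R'],z['p']))
    else: W=pts(np.load('top0.npy'),'top')
    im=cv2.imread('pics/'+(f or 'top0')+'.png')
    near=lambda c,rad:np.hypot(W[...,0]-c[0],W[...,1]-c[1])<rad
    C=near([.546,.137],.034)
    z=W[...,2]
    print(cam,f,'bar/plate z hist',np.histogram(z[C],bins=np.arange(0,.11,.01))[0])
    m=C&(z>.047)&(z<.062);print(' plate',m.sum(),outer(W[m]) if m.sum() else '',np.median(z[m]))
    m=C&(z>.082)
    if m.sum()>10: 
        P=W[m];print(' bar',m.sum(),cv2.minAreaRect(P[:,:2].astype(np.float32)*1000),np.median(P[:,2]))
    S=near([.551,-.10],.045);print(' st hist',np.histogram(z[S],bins=np.arange(0.03,.09,.005))[0])
    m=S&(z>.060)&(z<.085);print(' collar outer',m.sum(),outer(W[m]))
E
```

```text
wrist wcar bar/plate z hist [ 296  327   90   43   53 1970   43   43   47  550]
 plate 2010 (array([0.54754901, 0.13909933]), 0.03009631857275963) 0.05310191787075165
 bar 594 ((547.710205078125, 138.7205352783203), (13.05536937713623, 35.78285217285156), 60.968379974365234) 0.09270016227301903
 st hist [   0 1709 1017  274  260  338  591 2041 2188  531    0]
 collar outer 5351 (array([ 0.55392975, -0.11102534]), 0.03751908615231514)
wrist wst bar/plate z hist [ 460  603  224  190  122 2535  186  199  208  836]
 plate 2658 (array([0.54560983, 0.13801835]), 0.03034031018614769) 0.053163419490348474
 bar 1009 ((545.8773803710938, 137.8416290283203), (14.726515769958496, 36.632568359375), 60.545875549316406) 0.09264327151208285
 st hist [   0 1052 1111  204  120  160  234 1466 1141  713    0]
 collar outer 3554 (array([ 0.55254543, -0.11201172]), 0.03704479709267616)
top None bar/plate z hist [ 61  81   0   0   9 549   4   2   5 138]
 plate 558 (array([0.54766065, 0.13807946]), 0.02997116558253765) 0.053725145223986345
 bar 141 ((547.4700927734375, 138.17083740234375), (13.844670295715332, 35.707061767578125), 61.06040954589844) 0.09346720442749293
 st hist [  0 223 389  64  37  64 101 360 245 265   0]
 collar outer 971 (array([ 0.55487138, -0.11188629]), 0.03686103969812393)
```

```bash
python3 - <<'E'
from m import *
for f in ['wst','wcar']:
    z=np.load(f+'.npz');im=cv2.imread('pics/'+f+'.png')
    c=np.array([.5535,-.1115])
    # sample grid on z=.075: image up=+x, left=+y, 8px/mm... 
    g=np.arange(-300,300)/7.5/1000
    src=np.float32([[200,100],[500,100],[500,400],[200,400]])
    Wq=plane_px(src,.075,'wrist',z['R'],z['p'])[:,:2]-c
    dst=np.float32(np.c_[300-Wq[:,1]*7500,300-Wq[:,0]*7500])
    o=cv2.warpPerspective(im,cv2.getPerspectiveTransform(src,dst),(600,600),flags=cv2.INTER_CUBIC)
    cv2.imwrite('pics/rect_'+f+'.png',o)
    g=cv2.GaussianBlur(cv2.cvtColor(o,cv2.COLOR_BGR2GRAY),(0,0),5)
    yy,xx=np.mgrid[:600,:600];
    for it in range(1):
        m=(np.hypot(xx-300,yy-300)<185)
        th=cv2.threshold(g[m].reshape(-1,1),0,255,cv2.THRESH_OTSU)[0]
        b=((g<th)&m).astype(np.uint8);n,l,s,ce=cv2.connectedComponentsWithStats(b)
        k=1+np.argmin([np.hypot(*(ce[i]-300))+(1e4 if s[i,4]<1500 else 0) for i in range(1,n)])
        P=np.argwhere(l==k).astype(float);X=-(P[:,0]-300)/7.5;Y=-(P[:,1]-300)/7.5
        print(f,th,s[k],'centre mm',X.mean(),Y.mean(),'ang',np.degrees(.5*np.arctan2(2*np.cov(X,Y)[0,1],X.var()-Y.var())))
E
```

```text
wst 63.0 [  203   168   209   273 26208] centre mm -0.4828500203500206 -1.0011650386650386 ang 33.63874638703127
wcar 60.0 [  194   156   211   272 26442] centre mm 1.076812142298868 0.120464916925094 ang 33.98826953799604
```

View pics/rect_wst.png

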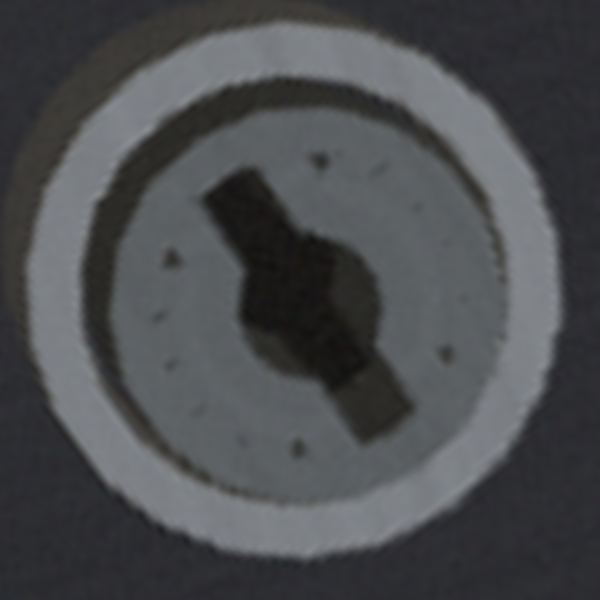

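Slot ≈ 33.5°, stage centre ≈ (0.554, −0.112), carrier ≈ (0.5475, 0.1385) with the bar at −29°. Every size matches the spec. Now the grasp and lift.

```bash
python3 - <<'E'
from m import *
R=ori(np.radians(240.9)); c=[.5475,.1385]
r.reach([*c,.15],R); 
print(r.move_straight([*c,.061],feed=.06,until_force=8), r.current_tcp_pos(), r.current_contact_force())
r.clamp(70); print('w',r.current_width(),r.current_contact_force(),r.current_tcp_pos())
r.hold(.2); f0=r.current_contact_force()
print(r.move_straight([*c,.12],feed=.05)); r.hold(.2); print(r.current_contact_force(),f0,r.current_width(),r.current_time())
r.move_straight([*c,.17],feed=.1);
im,d=r.get_image('side');save('side1.png',im[150:450,200:550]);im,d,W=shot('wg')
E
```

```text
False [0.54788572 0.13857494 0.06152275] [ 0.06516025 -0.34953899  0.20367664]
w -0.00019389062176547055 [0.21359761 0.50018954 0.30137009] [0.54750836 0.13848025 0.06100544]
False
[-1.3520406   1.44331808 -0.56283967] [ 0.14292907  0.11907586 -0.46273105] -3.0040415465105553e-05 10.375
```

View pics/side1.png

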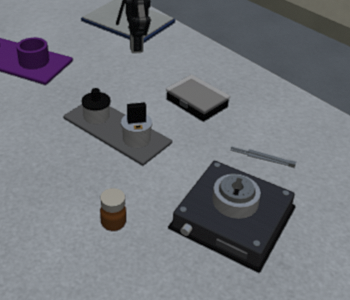

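View pics/wg.png

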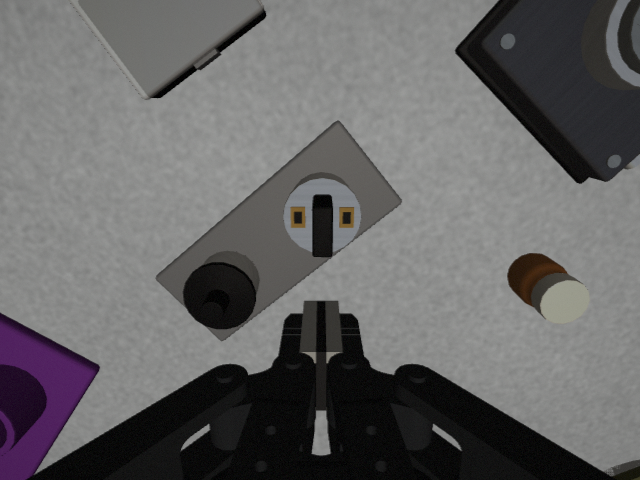

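The gripper closed on nothing: width reads 0 and the carrier is still in its cup. I'll work out why before retrying.

```bash
python3 - <<'E'
from m import *
p=np.array(r.current_tcp_pos());print(p,r.current_width(),r.current_q(),np.round(r.current_eef_rot(),3).tolist())
for c in ['side','top']:
    m=r.camera_model(c);
    for q in (p,np.array([.5475,.1385,.093])):print(c,cv2.projectPoints(q.reshape(1,3),np.array(m['rvec'],float),np.array(m['tvec'],float),np.array(m['K']),None)[0].ravel())
im,d=r.get_image('top');save('top2.png',im)
T=(np.array(r.current_eef_rot()),p); z=np.load('wg.npz');W=pts(z['d'],'wrist',(z['R'],z['p']))
m=(np.hypot(W[...,0]-.5475,W[...,1]-.1385)<.034);Z=W[...,2]
P=W[m&(Z>.082)&(Z<.1)];print(cv2.minAreaRect(P[:,:2].astype(np.float32)*1000),np.median(P[:,2]));P=W[m&(Z>.047)&(Z<.062)];print(outer(P))
# fingertip points in depth
for uv in [(322,305),(322,340),(300,330),(345,330)]: print(uv,W[uv[1],uv[0]].round(4),z['d'][uv[1],uv[0]])
E
```

```text
[0.5468368  0.13839099 0.16895145] -0.00010038078815973512 [ 8.74953576e+00 -2.70701822e+00  1.07058356e+02 -3.38370031e-04
  7.57524619e+01  1.27851248e+02] [[-0.002, -0.486, -0.874], [-0.0, -0.874, 0.486], [-1.0, 0.001, 0.001]]
side [336.67324685 219.48895924]
side [336.83674564 253.72716417]
top [350.99730037 245.095834  ]
top [348.24765598 247.72287053]
((547.6934814453125, 138.50010681152344), (13.729970932006836, 35.61320495605469), 61.18738555908203) 0.09268560148037885
(array([0.54741663, 0.13885638]), 0.029998503625392914)
(322, 305) [0.5574 0.1334 0.2159] 0.14908871
(322, 340) [0.556  0.1343 0.2365] 0.13012269
(300, 330) [0.557  0.1425 0.2255] 0.1415909
(345, 330) [0.5494 0.1286 0.2256] 0.1414099
```

View pics/top2.png

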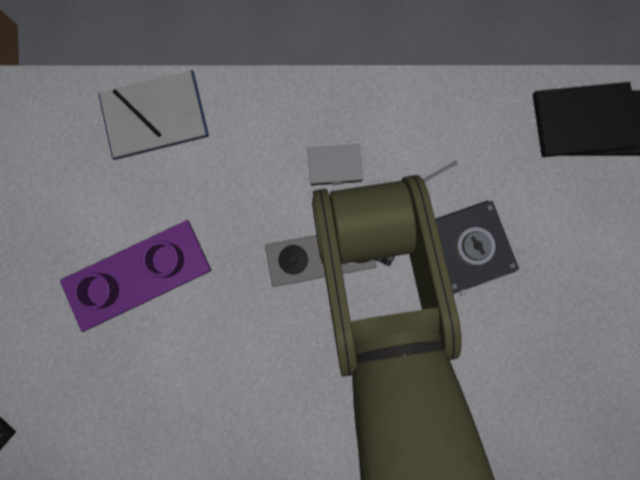

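Depth puts the shut fingertips about 42 mm above the reported TCP, and the side view agrees (tip seen near row 200, 219 expected). So the fingers closed above the bar. I'll measure that offset properly.

```bash
python3 - <<'E'
from m import *
z=np.load('wg.npz');W=pts(z['d'],'wrist',(z['R'],z['p']));
for v in range(292,320,3): print(v,W[v,310:336:5,2].round(4))
p=np.array(r.current_tcp_pos());print(p)
im,d=r.get_image('side');S=pts(d,'side');save('side2.png',cv2.resize(im[130:280,250:420],None,fx=4,fy=4))
m=(np.hypot(S[...,0]-p[0],S[...,1]-p[1])<.05)&(S[...,2]>.12)&(S[...,2]<.4)
print(m.sum(),np.sort(S[m][:,2])[:12].round(4)); q=S[m];k=np.argsort(q[:,2])[:30];print(q[k].mean(0).round(4))
E
```

```text
292 [ 0.0001  0.0008 -0.0004  0.0002 -0.0002  0.0004]
295 [-0.0014  0.0006  0.0004  0.0004  0.0002  0.0003]
298 [-0.0005 -0.0004  0.0002 -0.0008  0.001   0.0004]
301 [0.2106 0.2111 0.2123 0.211  0.2117 0.2111]
304 [0.2133 0.2142 0.2133 0.2131 0.213  0.2133]
307 [0.2162 0.2157 0.2152 0.2165 0.2149 0.2154]
310 [0.2188 0.2177 0.2183 0.2184 0.2183 0.2187]
313 [0.2205 0.2202 0.2199 0.2195 0.2204 0.2209]
316 [0.2228 0.2226 0.2228 0.2234 0.2219 0.222 ]
319 [0.2248 0.2253 0.2242 0.2243 0.225  0.2246]
[0.54683697 0.13839557 0.16884422]
2945 [0.2054 0.2055 0.2064 0.2066 0.2067 0.2069 0.2069 0.2071 0.2071 0.2072
 0.2073 0.2075]
[0.5432 0.1336 0.2089]
```

View pics/side2.png

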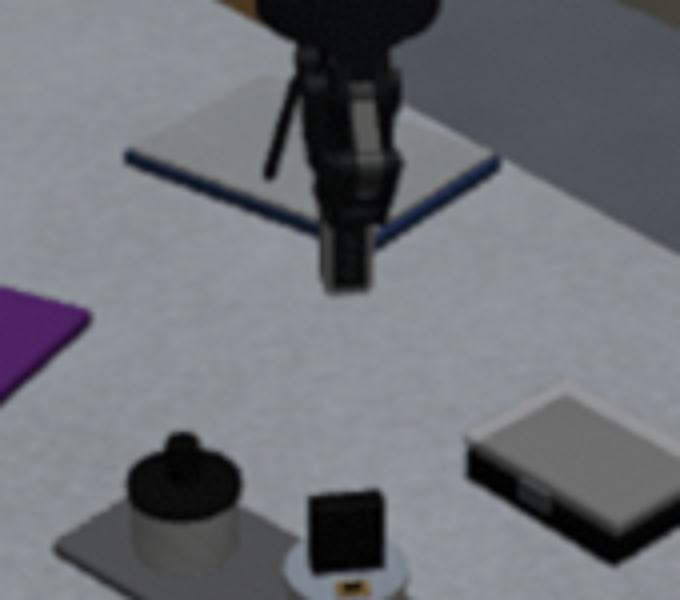

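Both cameras put the real fingertips about 41 mm behind the reported TCP, which is an unlisted tool-length error. Laterally it is fine. I'll regrip with the corrected height.

```bash
echo 'L=.041  # real tip lies this far behind reported TCP' >> m.py; python3 - <<'E'
from m import *
R=ori(np.radians(240.9)); c=[.5475,.1385]
r.release(); print(r.current_width())
print(r.move_straight([*c,.0205],feed=.07,until_force=8,frame=R), r.current_tcp_pos(), r.current_contact_force())
r.clamp(60); print('w',r.current_width(),r.current_contact_force(),r.current_tcp_pos())
r.hold(.2); f0=r.current_contact_force()
print(r.move_straight([*c,.07],feed=.06)); r.hold(.2); print(r.current_contact_force(),f0,r.current_width(),r.current_time())
r.move_straight([*c,.12],feed=.1);
im,d=r.get_image('side');save('side3.png',cv2.resize(im[130:280,250:420],None,fx=4,fy=4));im,d,W=shot('wg2')
E
```

```text
0.08537633778425675
False [0.54780325 0.13854019 0.02089748] [-0.59110794 -0.23387032 -0.01344722]
w 0.013304604210409663 [-0.15568537  0.79969836  0.37277747] [0.54766893 0.13850852 0.02061257]
False
[ 0.22606329  0.6043608  -1.40836133] [ 0.54579258 -0.39168635  0.96053825] 0.013287983418930317 16.3167
```

View pics/side3.png

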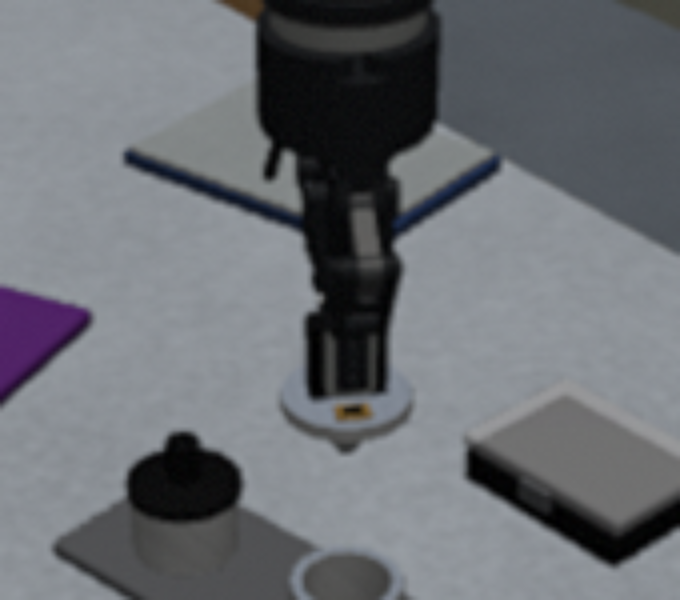

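View pics/wg2.png

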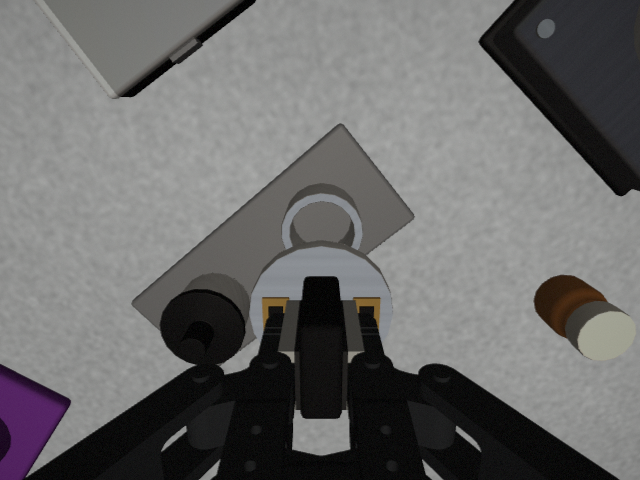

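The carrier is held (opening 13.3 mm, cup empty). Next: check its pose in the hand, go over the stage at slot yaw, and lower gently.

```bash
python3 - <<'E'
from m import *
z=np.load('wg2.npz');W=pts(z['d'],'wrist',(z['R'],z['p']));p=z['p'];Z=W[...,2]
m=(np.hypot(W[...,0]-p[0],W[...,1]-p[1])<.045)&(Z>p[2]+.0244+.003)&(Z<p[2]+.0244+.0095)
P=W[m];h=P[:,2];print(p,m.sum(),outer(P),np.median(P[:,2])-p[2]-.008)
A=np.c_[P[:,:2],np.ones(len(P))];print('tilt',np.linalg.lstsq(A,h,rcond=None)[0][:2])
R=ori(np.radians(303.5)); c=[.5538,-.112]
print(r.ik([*c,.05],R))
r.reach([*c,.12],R); r.hold(.4); print(r.current_contact_force(),r.current_tcp_pos(),r.current_time())
im,d,W=shot('ws2');im,d=r.get_image('side');save('side4.png',cv2.resize(im[230:430,320:520],None,fx=3,fy=3))
E
```

```text
[0.54690484 0.1383965  0.11923524] 6487 (array([0.54785395, 0.13938546]), 0.029987357556819916) 0.024229880979080638
tilt [-0.02750989  0.01542903]
[-1.68767993e+01  4.13103497e+00  1.12349016e+02 -2.54444375e-14
  6.35199492e+01  3.96232007e+01]
[ 0.41039389  0.13949354 -2.0163144 ] [ 0.55386407 -0.11173273  0.12001129] 18.8417
```

View pics/ws2.png

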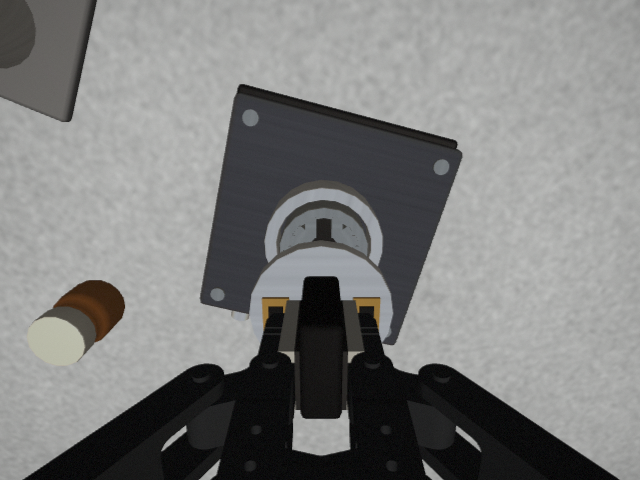

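View pics/side4.png

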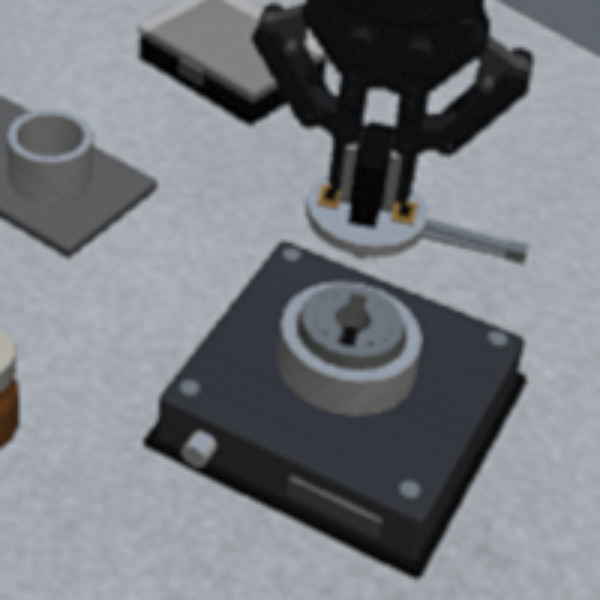

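Slot and bar are parallel in the wrist view (slot at (324,230), bar at (321,300)). Before lowering I'll check whether the apparent 1.8° plate tilt is real, using the unheld plate as a baseline.

```bash
python3 - <<'E'
from m import *
def tilt(f,c,zl,zh,rad=.029):
    z=np.load(f+'.npz');W=pts(z['d'],'wrist',(z['R'],z['p']));Z=W[...,2]
    m=(np.hypot(W[...,0]-c[0],W[...,1]-c[1])<rad)&(Z>zl)&(Z<zh);P=W[m]
    for _ in range(4):
        A=np.c_[P[:,:2],np.ones(len(P))];s=np.linalg.lstsq(A,P[:,2],rcond=None)[0];e=P[:,2]-A@s;P=P[abs(e)<2*e.std()]
    g=s[:2];R=z['R'];print(f,len(P),'slope along tool y,z',g@R[:2,1],g@R[:2,2])
tilt('wcar',[.5475,.139],.049,.057);tilt('wg',[.5475,.139],.049,.057);tilt('wcar',[.5475,.3],-.02,.02,.15)
p=np.load('wg2.npz')['p'];tilt('wg2',p[:2]+.001,p[2]+.0285,p[2]+.036)
p=np.load('ws2.npz')['p'];print(p);tilt('ws2',p[:2],p[2]+.0285,p[2]+.036)
tilt('ws2',[.56,-.11],.035,.045,.09)
E
```

```text
wcar 1507 slope along tool y,z -0.0021474355668505618 0.0014250654525140263
wg 2615 slope along tool y,z -0.0010572980166826322 0.00041164463124446205
wcar 30585 slope along tool y,z -0.0018280041760391234 -0.0005469334377653824
wg2 4956 slope along tool y,z 0.0010462941368309484 0.011857146261791367
[ 0.55386407 -0.11173273  0.12001129]
ws2 4795 slope along tool y,z -0.004856745684529592 0.009423382621197485
ws2 23750 slope along tool y,z -0.001946013900642811 -4.3532237306410375e-06
```

The tilt is only about 0.01 rad, which is fine. Lowering in guarded stages.

```bash
python3 - <<'E'
from m import *
R=ori(np.radians(303.5)); c=[.5536,-.1125]
r.move_straight([*c,.082],feed=.06,frame=R,until_force=5); r.hold(.2)
f0=np.array(r.current_contact_force());print('f0',f0,r.current_tcp_pos())
for zt in (.070,.0605,.056,.053,.051):
    s=r.move_straight([*c,zt],feed=.015,until_force=5)
    f=np.array(r.current_contact_force())-f0;print(zt,s,f.round(2),np.round(r.current_tcp_pos(),4),np.round(r.current_ft_torque(),2),round(r.current_time(),2))
    if s: break
im,d,W=shot('ws3');im,d=r.get_image('side');save('side5.png',cv2.resize(im[230:430,320:520],None,fx=3,fy=3))
E
```

```text
f0 [-0.34450082  0.15011951 -2.09269013] [ 0.55403926 -0.11261586  0.08263528]
0.07 False [-0.28 -0.57  1.22] [ 0.5537 -0.1125  0.0701] [0.02 0.05 0.03] 20.88
0.0605 False [0.26 0.81 0.21] [ 0.5537 -0.1125  0.0605] [ 0.02 -0.04  0.04] 21.66
0.056 False [ 0.43 -0.64  0.03] [ 0.5535 -0.1125  0.0558] [0.02 0.01 0.01] 22.11
0.053 False [-0.25  0.51  0.37] [ 0.5535 -0.1125  0.0528] [ 0.02 -0.01  0.11] 22.46
0.051 False [-0.95  0.06  0.07] [ 0.5535 -0.1125  0.0508] [-0.02 -0.03  0.03] 22.74
```

View pics/side5.png

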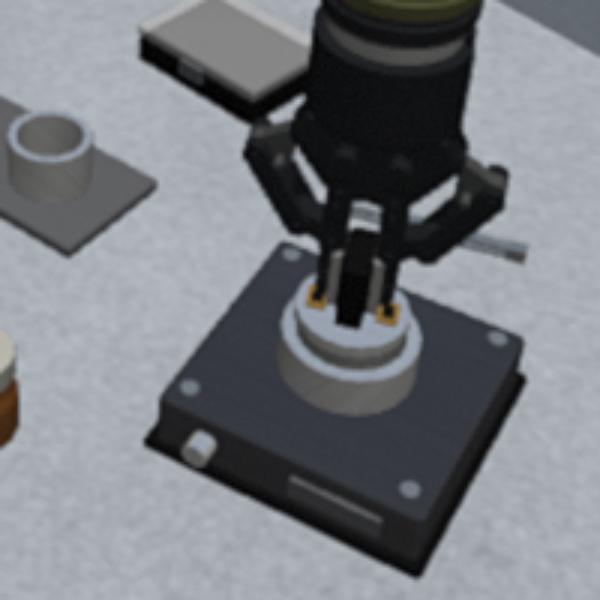

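The keys went straight in with no measurable force, and the plate is right above the face. I'll touch down lightly, let go, retreat and verify.

```bash
python3 - <<'E'
from m import *
c=[.5536,-.1125]
s=r.move_straight([*c,.0485],feed=.01,until_force=3)
print(s,r.current_contact_force(),r.current_tcp_pos())
r.release(); r.hold(.2); print(r.current_width(),r.current_contact_force())
r.move_straight([*c,.13],feed=.08)
p,R=look([.5536,-.1125,.075],.24,np.radians(303.5)); r.reach(p,R); r.hold(.2)
im,d,W=shot('ws4');Z=W[...,2]
m=(np.hypot(W[...,0]-c[0],W[...,1]-c[1])<.034)&(Z>.0785)&(Z<.095);P=W[m]
print('plate',m.sum(),outer(P),'top z',np.median(P[:,2]))
A=np.c_[P[:,:2],np.ones(len(P))];print('tilt',np.linalg.lstsq(A,P[:,2],rcond=None)[0][:2])
B=W[(np.hypot(W[...,0]-c[0],W[...,1]-c[1])<.034)&(Z>.115)];print('bar top',np.median(B[:,2]),cv2.minAreaRect(B[:,:2].astype(np.float32)*1000))
im,d=r.get_image('side');save('side6.png',cv2.resize(im[230:430,320:520],None,fx=3,fy=3));im,d=r.get_image('top');save('top6.png',im)
print(r.current_contact_force(),r.current_time())
E
```

```text
True [-0.63872372  0.11061683  5.33443879] [ 0.55383374 -0.11254752  0.05044507]
0.08505183921153882 [-0.30747478  0.22107013 -0.08950878]
plate 2624 (array([ 0.55402523, -0.11076293]), 0.03012690134346485) top z 0.08290378387560617
tilt [-0.0024027   0.00148261]
bar top 0.12249013950089738 ((554.2320556640625, -110.50602722167969), (36.328857421875, 13.665899276733398), 33.740970611572266)
[ 0.26664576  0.4875212  -0.50993168] 26.0
```

View pics/side6.png

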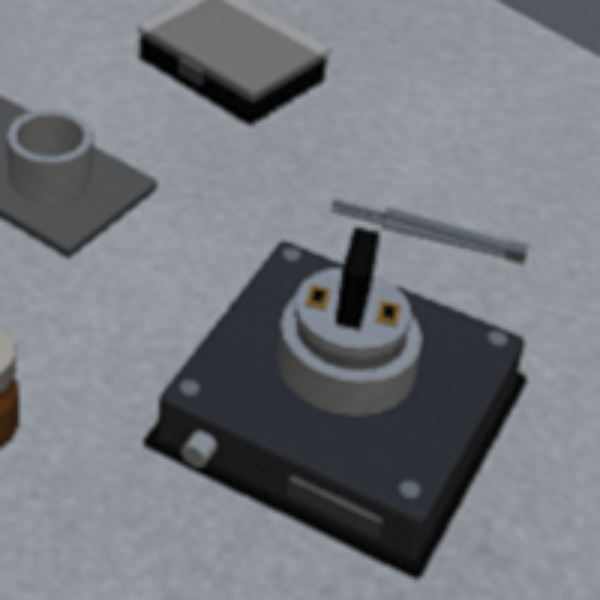

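View pics/ws4.png

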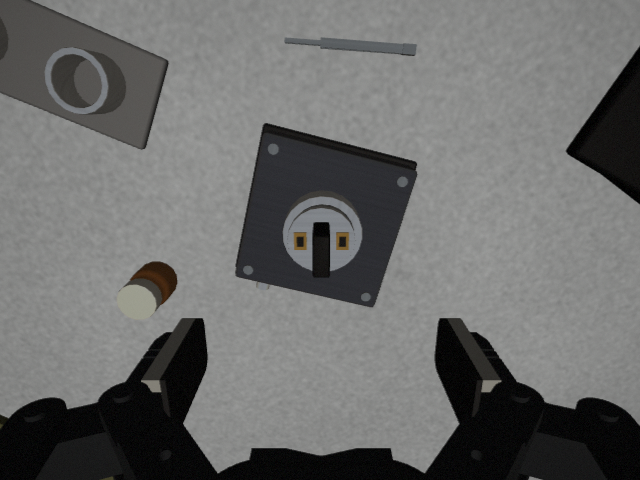

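The plate top is at z = 0.0829, so its underside is at 0.0749 (0.075 needed). It is level, the bar lies at 33.7°, and the gripper is clear. Handing in.

```bash
python3 -c "
from station import r
print(r.finish_job())"
```

```text
the job is handed in; nothing more can be done
None
```

The carrier is in the stage bore with its keys down in the slot, released, and I handed the job in at about 26 s. No verdict came back.

- **First grasp missed:** the gripper closed above the finger bar and touched nothing. The real fingertips sit about 41 mm behind the reported tool point, as both the wrist and side depth images showed. I corrected for that, and the second grasp held (opening 13.3 mm).
- **Fit:** I measured the slot at about 33.5° from the wrist pictures and lowered the carrier already turned to that angle. The keys went straight in with almost no force, so no turning search was needed. The final touch-down stopped at a reading of 5.3 N, roughly 7 N of push, well under 25 N.
- **Last checks:**
  - The plate's underside is at 0.0749 m (0.075 needed).
  - Its tilt is about 0.003 rad.
  - The bar lies at 33.7°.
  - The gripper is open, well clear, and feels no contact force.
- **Disagreement:** the last wrist picture put the carrier's axis about 1.8 mm from where I had measured the bore. That is within the camera's error of about 1–2 mm, and with the keys seated the clearance in the bore is 1.5 mm.
- **Other objects:** the arm touched nothing else. The tweezers, sample box and jar look unmoved in the last pictures. I saved a last overview picture but did not examine it to re-measure the cap.

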